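Load the covered spring lift with dough boxes

ROBOT

A 6-joint arm with a two-finger parallel gripper is mounted at the origin on the work surface. World frame = base frame: x ahead of the robot, y to its left, z up, the work surface at z = 0. Lengths are in m, angles in rad, forces in N, time in s.
With the tool pointing down it reaches from about 0.425 to 0.95 m from the base axis. Payload 3.5 kg.
Tool frame: the origin (TCP) lies midway between the tips of the shut fingers; the grasp point (between the pads) lies 19 mm behind it (ctrl.tcp_to_grasp is the distance from the TCP to the grasp point, in m); z points along the fingers, x is the direction in which the jaws open and shut, and the axes are right-handed (so a half turn about z gives the same grasp; the last joint's range is limited). The gripper opens to 85 mm and grips with 20 to 120 N. Pads are 22 mm wide; open, the fingers measure 114 mm over their backs; the gripper's body (76 mm by 85 mm) begins 54 mm behind the grasp point. The pads swing forward as they close: fully open they stand 13 mm farther back than shut.
Start: joints at [-0.15, 0.286, 1.577, -0, 1.279, -0.15], TCP at [0.675, 0, 0.231] pointing down, gripper open.
Joint ranges: [-2.77, 2.77], [-0.9, 2.22], [0.21, 2.48], [-1.53, 4.67], [0.24, 2.81], [-2.84, 2.84]. Speed limits (rad/s): [2.79, 2.79, 3.14, 3.14, 3.14, 3.14].

INTERFACE

Orientations are given as a unit quaternion [x, y, z, w].
In Python, from plant import ctrl, cams, workorder, spotter gives the robot as it stands. The module is installed in compiled form; this text tells all that it offers.
- The arm moves only by the tool send_rows, never from a script. Its argument "motion" is one flat list of numbers, 5 for each row, row after row: the shift along the tool's x, y, z in cm, then the turn about the tool's z in rad, then the finger opening in cm, from 0 to 8.54. In form: [tx, ty, tz, spin, gripper, tx, ty, tz, spin, gripper, ...]. A call has 1 to 12 rows; each row shifts and turns the pose as measured when the row begins, along the tool's axes as they then stand; what a row does not reach is not made up. A row lasts 1/10 s, in which the tool goes at most 50 mm and 8.59 degrees, less where a joint would pass 70% of its speed; a pose out of reach is approached as far as the arm can. A call is refused whole if a number of a shift passes 5 or a number of a turn 0.15, either way. A call with a gripper value outside its range is refused whole. The fingers move at their own pace and stop on an object; "grip_force" is the grip in N (left out, the last holds). Time passes only in rows, so rows that do not move let the fingers close. It gives the time, the measured TCP pose, the force and the opening at its end, in the units of the state.
- ctrl.get_state(): the state, without advancing time (a new reading comes with each control period).
- cams.read_camera(name): name is "scene" or "side" or "wrist"; returns (picture, depth): 400x640x3 uint8, red, green, blue; 400x640 float32, m along the optical axis (not along the pixel's ray), 0 where there is no reading.
- cams.camera_params(name): a dict with "fx", "fy", "cx", "cy" (pixels), "xyz" and "attitude" of the camera in the world; the wrist camera has in their place "mount" (4x4, takes a point from camera to tool coordinates, whose origin is the TCP and whose axes are the tool frame's). Camera axes: x right, y down, z forward; pixel columns grow to the right and rows downward; lengths in m; the calibration is good to about 2 mm. The wrist camera is an equidistant fisheye: a pixel r from the principal point sees the ray r / f radians off the axis. A picture is of the moment at which its call begins: read the wrist's pose just before it. camera_params takes no time and is no camera call.
- workorder.sign_off(): hands the job in, once; it reports no verdict.
Trained networks look in the newest picture that a camera, given by its name, has taken for a name from the list of things; names that differ only in an ending like _2 or _b are one class to them, and where a whole thing is asked for, a point or a joint stands for the part that bears it (a point fixed in the world has none). Each returns a list of dicts, best first, with "conf" (0 to 1); they miss things now and then, are a little off and sometimes report something else, mostly with a low value. They report only what shows in the picture. A call takes as long as a camera call. They do not tell look-alikes from the thing itself.
- spotter.trace(target, camera): "mask" (400x640 bool, what is visible of it) and "bbox" ([left, top, width, height] in pixels, round what is visible of it).
The state is a dict: "time": time; "qpos": joint angles; "dq": joint speeds; "joint_efforts": joint torques, N m; "eef_pos": TCP position; "tcp_rot": TCP orientation; "contact_force": force on the tool from outside, world axes, zero at the start; "wrist_torque": the same for the moment, N m; "opening": opening from 0.0 (shut) to 1.0 (fully open).
Only numpy, scipy, OpenCV 4.12 (cv2) and the standard library are available. Lean on these libraries where they do the work, as an engineer would, in place of code of your own. Each camera call takes 0.05 s, during which the arm holds its last target.

TASK

Load two dough boxes into the well of the spring lift: lower the yellow-lidded box squarely onto the middle of the sprung platform, then the green-lidded box squarely on top of it, each upright and set down gently as the platform sinks, not dropped. Then slide the clear cover fully shut over the well so the dough does not dry out. Leave the red-lidded box, the flour shaker and the scraper where they are.

Things in the scene. Friction and masses are not known exactly. Their poses are not given: they have to be found in the camera images.
- yellow_box_center (a point): Centre (half-way up) of the closed steel dough box with the yellow lid: 142 long (own x) x 60 wide (own y) x 50 mm high, flat top and bottom, upright, nominally 0.45 kg (0.38 to 0.52). It goes in first, at the bottom. The three boxes start on the counter in any order.
- green_box_center (a point): Centre (half-way up) of the closed steel dough box with the green lid: 142 long (own x) x 60 wide (own y) x 50 mm high, flat top and bottom, upright, nominally 0.45 kg (0.38 to 0.52). It goes in second, on top of the yellow one.
- red_box_center (a point): Centre (half-way up) of the closed steel dough box with the red lid: 142 long (own x) x 60 wide (own y) x 50 mm high, flat top and bottom, upright, nominally 0.45 kg (0.38 to 0.52). Bystander: leave it alone.
- shaker_center (a point): Centre of an upright metal flour shaker, 68 mm across, 110 mm high. Bystander: leave it alone.
- scraper: Flat scraper with an orange handle, 200 mm long, lying on the counter; its own x runs from handle to blade. Bystander: leave it alone.
- well (a point): Middle of the mouth of the well in the lift housing (grey metal box, fixed). Mouth 185 mm above the counter, inside 170 (own x) x 170 mm (own y), walls 8 mm, open above. Own z up; own y points to the housing's flat deck, level with the mouth, from 93 to 283 mm away, over which the open cover is parked. Cover rails along own y at x = +-93 mm rise 12 mm above the mouth.
- platform (a point): Middle of the upper face of the dark steel sprung platform in the well, 156 (own x) x 150 mm (own y), axes parallel to the well's. Empty it lies 40 mm below the well's mouth (145 mm above the counter); it stays level and sinks straight down under load. Boxes lie on it with their long side along own x, either way round.
- lift (a joint): How far the platform has sunk, m: 0 empty, 0.115 at its stop. The spring carries 0.66 N before it sinks, then 90 N per m more, damped by 12 N s/m: one box sinks it by about 42 mm (35 to 50), two by about 91 mm (76 to 106), so the top of the load ends 15 to 46 mm below the mouth.
- cover_handle (a point): Grip on the clear sliding cover: on the black upright fin, 90 mm long (own x), 12 mm thick (own y), 38 mm high above the cover; this point is 23 mm above the cover's upper face, 15 mm below the fin's top, 216 mm above the counter. The cover, 176 (x) x 180 mm (y), 5 mm thick with steel edges, slides along the well's own y just above the mouth.
- cover (a joint): How far the cover is open, in m: 0 fully shut over the well (the handle right above its middle), 0.19 fully open over the deck. It starts open by 0.175 to 0.19. It stays where it is left; sliding takes 1.5 N plus 8 N s/m.
Not all that is in view belongs to the job. What is shaped like the part that bears green_box_center but blue is not meant.

How it is judged:
On the way, in this order (a step that is already met when the one before it is completed fails the run):
1. the yellow-lidded box rests alone on the sunken platform, released (horizontal distance between yellow_box_center and platform below 0.02 m and z of yellow_box_center in the frame of platform between 0.019 and 0.031 m and angle between the x axis of yellow_box_center and the x axis of platform, either way round below 0.2 rad and angle between yellow_box_center's own z axis and vertical below 0.1 rad and contact force between the fingers and yellow_box below 0.05 N and linear speed of yellow_box below 0.03 m/s and value of joint lift above 0.025 m and contact force between yellow_box and green_box below 0.05 N), for 0.2 s.
2. the green-lidded box rests on the yellow one, released, the platform sunk under both (horizontal distance between yellow_box_center and platform below 0.02 m and z of yellow_box_center in the frame of platform between 0.019 and 0.031 m and angle between the x axis of each of yellow_box_center, green_box_center and the x axis of platform, either way round below 0.2 rad and angle between each of yellow_box_center, green_box_center's own z axis and vertical below 0.1 rad and horizontal distance between green_box_center and yellow_box_center below 0.02 m and z of green_box_center in the frame of platform between 0.069 and 0.081 m and contact force between the fingers and yellow_box below 0.05 N and linear speed of each of yellow_box, green_box below 0.03 m/s and contact force between the fingers and green_box below 0.05 N and value of joint lift above 0.065 m), for 0.2 s.
At the end, for the whole second after the job is handed in: The yellow-lidded box lies on the platform within 20 mm of its middle and the green-lidded box on it within 20 mm of the yellow one's middle, both level and square to the well within 0.2 rad, at rest and released, the platform sunk by more than 65 mm under them; the cover is shut to within 6 mm (all of step 2 and value of joint cover below 0.006 m); the robot touches nothing.
It fails at once if the red-lidded box, the flour shaker or the scraper is moved by more than 30 mm (distance of any of red_box_center, shaker_center, scraper from where it was at the start of the episode above 0.03 m).
It fails at once if a box is dropped into the well (faster than 0.6 m/s there) ((horizontal distance between yellow_box_center and well below 0.06 m and z of yellow_box_center in the frame of well below 0.02 m and linear speed of yellow_box above 0.6 m/s) or (horizontal distance between green_box_center and well below 0.06 m and z of green_box_center in the frame of well below 0.02 m and linear speed of green_box above 0.6 m/s)).
It fails at once if the yellow- or green-lidded box is tipped by more than 0.6 rad (angle between any of yellow_box_center, green_box_center's own z axis and vertical above 0.6 rad).
It also fails if it takes over 67 s, if anything falls off the work surface, if the arm or the gripper's body presses on something with over 40 N, if the wrist force passes 120 N, or if a joint passes its speed limit or range.

## Working session

There is one attempt and no reset: what is moved stays moved. The work goes in short steps, Python scripts to look and compute and a tool call to move; the robot and the scene stay as the last step left them, time stands still between calls to the robot, and variables do not carry over. Pictures are saved under pics/ and viewed, and the job is handed in when it is done.

Besides the shell and the picture viewer there is one more tool, called after "Emit:" as name(argument=value, ...) on one line, values as JSON. send_rows: Moves the arm, as the interface text tells. Its arguments: {"type":"object","properties":{"motion":{"type":"array","items":{"type":"number"}},"grip_force":{"type":"number"}},"required":["motion"]}

```bash
mkdir -p pics; ls; cat > h.py <<'E'
import numpy as np, cv2
from plant import ctrl, cams, workorder, spotter
from scipy.spatial.transform import Rotation as R
def T(cam):
    p=cams.camera_params(cam)
    return p
def pose():
    s=ctrl.get_state(); return np.array(s["eef_pos"]),R.from_quat(s["tcp_rot"])
E
python3 - <<'E'
from h import *
print(ctrl.get_state(), ctrl.tcp_to_grasp)
for c in ["scene","side","wrist"]:
    print(c,cams.camera_params(c))
    im,d=cams.read_camera(c); cv2.imwrite(f"pics/{c}0.png",im[:,:,::-1]); np.save(f"{c}0_d.npy",d); np.save(f"{c}0_i.npy",im)
E
```

```text
pics
{'time': 0.0, 'qpos': array([-1.49971061e-01,  2.87157593e-01,  1.57820528e+00, -1.20461129e-05,
        1.27857559e+00, -1.49975570e-01]), 'dq': array([ 1.52473036e-03, -7.02802096e-04, -8.61435866e-04, -3.91982782e-04,
        2.05819195e-05,  1.33048044e-03]), 'joint_efforts': array([-1.79628755e-04, -4.05981302e+01, -2.92628127e+01, -1.54224781e-04,
        5.81841552e-03,  3.74769741e-06]), 'eef_pos': array([6.74336577e-01, 1.46464840e-04, 2.29937242e-01]), 'tcp_rot': array([ 9.99999312e-01,  3.99592748e-06, -1.16059698e-03, -1.69544267e-04]), 'contact_force': array([-0.11371052,  0.29742717, -0.15594695]), 'wrist_torque': array([ 0.00011866, -0.01433397,  0.010762  ]), 'opening': 1.001556098264142} 0.0187
scene {'fx': 383.54460269005466, 'fy': 383.54460269005466, 'cx': 321.75908621916227, 'cy': 195.5448084412279, 'xyz': array([ 0.97325717, -0.73035184,  0.70287612]), 'attitude': array([ 0.85639808,  0.26862083, -0.13248178, -0.42056361])}
side {'fx': 368.8991509128737, 'fy': 368.8991509128737, 'cx': 316.8838861405945, 'cy': 197.43773232883916, 'xyz': array([ 0.3990519 , -0.66177702,  0.7961376 ]), 'attitude': array([ 0.93047922, -0.11124207,  0.04851838, -0.34565819])}
wrist {'fx': 309.70691628693146, 'fy': 309.70691628693146, 'cx': 320.2276125185206, 'cy': 208.4201469504232, 'mount': array([[ 9.99999868e-01,  2.08615514e-04,  4.68528107e-04,
         9.54627709e-04],
       [-3.38200035e-04,  9.54996838e-01,  2.96615788e-01,
        -7.66122933e-02],
       [-3.85564205e-04, -2.96615908e-01,  9.54996783e-01,
        -1.43234124e-01],
       [ 0.00000000e+00,  0.00000000e+00,  0.00000000e+00,
         1.00000000e+00]])}
```

View pics/scene0.png

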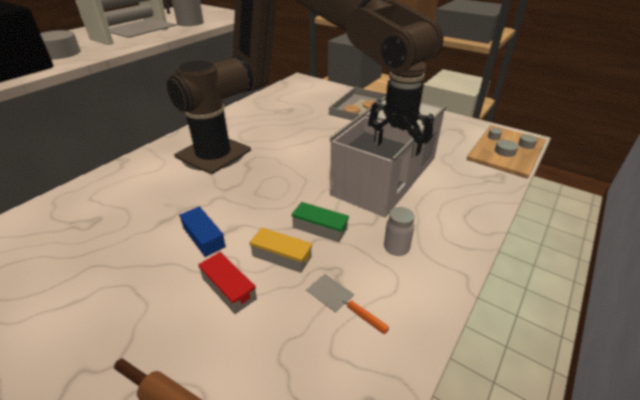

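View pics/side0.png

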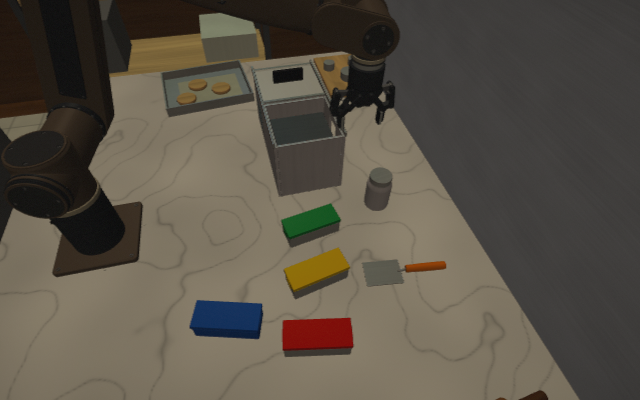

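View pics/wrist0.png

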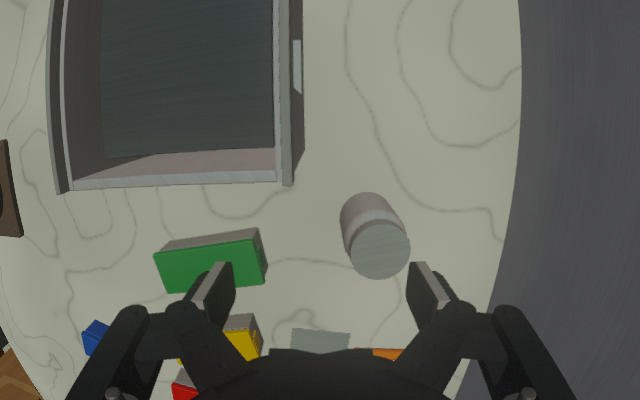

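```bash
cat >> h.py <<'E'
def cloud(cam,d,P=None):
    p=cams.camera_params(cam); v,u=np.mgrid[0:400,0:640]
    if cam!="wrist":
        X=np.stack([(u-p["cx"])/p["fx"]*d,(v-p["cy"])/p["fy"]*d,d],-1)
        return X@R.from_quat(p["attitude"]).as_matrix().T+p["xyz"]
    a=(u-p["cx"])/p["fx"]; b=(v-p["cy"])/p["fy"]; r=np.hypot(a,b)+1e-9
    t=np.tan(np.minimum(r,1.5))/r
    X=np.stack([a*t*d,b*t*d,d],-1); M=p["mount"]
    X=X@M[:3,:3].T+M[:3,3]
    return X@P[1].as_matrix().T+P[0]
def rect(W,m):
    q=W[m][:,:2].astype(np.float32)
    return cv2.minAreaRect(q*1000)
E
python3 - <<'E'
from h import *
for c in ["scene","side"]:
    d=np.load(f"{c}0_d.npy"); W=cloud(c,d); im=np.load(f"{c}0_i.npy")
    hsv=cv2.cvtColor(im,cv2.COLOR_RGB2HSV)
    for n,lo,hi in [("y",20,32),("g",50,75),("r",0,4),("b",105,125)]:
        m=(hsv[...,0]>=lo)&(hsv[...,0]<=hi)&(hsv[...,1]>170)&(d>0)&(W[...,2]>0.035)&(W[...,2]<.065)
        m=cv2.morphologyEx(m.astype(np.uint8),cv2.MORPH_OPEN,np.ones((3,3)))>0
        if m.sum()>20: print(c,n,m.sum(),np.median(W[m],0).round(4),rect(W,m))
    for n in ["yellow_box_center","green_box_center","red_box_center","shaker_center","scraper","cover_handle","platform"]:
        cams.read_camera
E
python3 - <<'E'
from h import *
# well corners & handle from heights
for c in ["side","scene"]:
    d=np.load(f"{c}0_d.npy"); W=cloud(c,d); im=np.load(f"{c}0_i.npy")
    v,u=np.mgrid[0:400,0:640]
    m=(d>0)&(W[...,2]>.135)&(W[...,2]<.245)
    print(c)
    for pt in ([(280,128),(300,135),(310,120),(287,72),(287,75),(290,90),(262,110),(340,105),(330,170)] if c=="side" else []):
        print(pt,W[pt[1],pt[0]].round(4),d[pt[1],pt[0]])
d=np.load("wrist0_d.npy");W=cloud("wrist",d,pose());
for pt in [(190,80),(120,140),(250,30),(62,160),(288,160),(170,184),(80,184),(240,180),(283,60),(60,60),(210,260),(380,255),(285,120),(294,120),(56,120),(66,120)]: print(pt,W[pt[1],pt[0]].round(4))
E
```

```text
scene y 1032 [ 0.5192 -0.2482  0.0491] ((514.461669921875, -246.36114501953125), (139.1676483154297, 58.77555847167969), 11.714043617248535)
scene r 1339 [ 0.4872 -0.3949  0.0493] ((478.23028564453125, -391.6048278808594), (58.29926300048828, 139.97607421875), 78.51329803466797)
scene b 869 [ 0.3149 -0.3173  0.049 ] ((304.74127197265625, -313.16448974609375), (55.1961669921875, 136.1795654296875), 73.28553009033203)
side y 1477 [ 0.5084 -0.2475  0.0499] ((510.7799377441406, -245.00613403320312), (142.70285034179688, 60.962154388427734), 10.951237678527832)
side g 1046 [ 0.5274 -0.1099  0.05  ] ((528.8565673828125, -106.2960205078125), (141.55990600585938, 60.065303802490234), 9.962499618530273)
side r 2064 [ 0.4761 -0.3926  0.0499] ((477.8568115234375, -390.44189453125), (60.619850158691406, 140.3924102783203), 79.04785919189453)
side b 1953 [ 0.3016 -0.3132  0.0498] ((302.2909851074219, -309.7610168457031), (60.22301483154297, 139.46913146972656), 73.08776092529297)
side
(280, 128) [0.5046 0.1547 0.1446] 1.0268247
(300, 135) [0.5525 0.1129 0.1444] 1.0085618
(310, 120) [0.5943 0.1712 0.1444] 1.0523406
(287, 72) [0.556  0.2979 0.2271] 1.0635769
(287, 75) [0.5558 0.2995 0.2167] 1.0724428
(290, 90) [0.5556 0.2587 0.1926] 1.0647973
(262, 110) [0.4633 0.1856 0.1896] 1.0054454
(340, 105) [0.6264 0.0097 0.3007] 0.8374219
(330, 170) [0.6192 0.0345 0.0706] 1.0258728
scene
(190, 80) [0.5762 0.1085 0.1463]
(120, 140) [0.5051 0.0667 0.1453]
(250, 30) [0.6236 0.1435 0.1452]
(62, 160) [0.4727 0.059  0.1889]
(288, 160) [0.657  0.0513 0.1983]
(170, 184) [0.574  0.0355 0.1854]
(80, 184) [0.4877 0.0383 0.1858]
(240, 180) [0.6247 0.0373 0.186 ]
(283, 60) [0.6548 0.1086 0.1987]
(60, 60) [0.4722 0.1395 0.1854]
(210, 260) [ 0.541  -0.0894  0.0507]
(380, 255) [ 0.7323 -0.0513  0.1106]
(285, 120) [0.6556 0.0742 0.1975]
(294, 120) [0.6558 0.0732 0.1395]
(56, 120) [0.4726 0.0911 0.1914]
(66, 120) [0.4782 0.0898 0.1849]
```

```bash
python3 - <<'E'
from h import *
d=np.load("wrist0_d.npy");W=cloud("wrist",d,pose());
m=(d>0)&(abs(W[...,2]-.1975)<.0025)
for s,lo,hi in [("L",.4,.52),("R",.62,.7)]:
    k=m&(W[...,0]>lo)&(W[...,0]<hi)&(W[...,1]<.4)&(W[...,1]>0.02); q=W[k][:,:2]
    print(s,k.sum(),rect(W,k),q.mean(0)); print(cv2.fitLine(q.astype(np.float32),cv2.DIST_HUBER,0,.01,.01).ravel())
k=(d>0)&(abs(W[...,2]-.1855)<.002)&(W[...,1]<.06)&(W[...,0]>.48)&(W[...,0]<.645)
q=W[k][:,:2];print("front",rect(W,k),cv2.fitLine(q.astype(np.float32),cv2.DIST_HUBER,0,.01,.01).ravel())
k=(d>0)&(abs(W[...,2]-.145)<.003)&(abs(W[...,0]-.56)<.2)&(W[...,1]<.3); print("plat",rect(W,k))
d=np.load("side0_d.npy");W=cloud("side",d)
k=(d>0)&(abs(W[...,2]-.145)<.003)&(abs(W[...,0]-.56)<.09)&(W[...,1]<.3)&(W[...,1]>.03); print("plat side",rect(W,k))
k=(d>0)&(W[...,2]>.199)&(W[...,2]<.24)&(abs(W[...,0]-.56)<.08)&(W[...,1]>.2)&(W[...,1]<.35); print("fin side",rect(W,k),W[k].min(0),W[k].max(0))
k&=W[...,2]>.225;print("fin top",rect(W,k),k.sum())
for c in ["scene","side"]:
    d=np.load(f"{c}0_d.npy");W=cloud(c,d)
    k=(d>0)&(W[...,2]>.1)&(W[...,2]<.12)&(abs(W[...,0]-.735)<.06)&(abs(W[...,1]+.05)<.06); print("shaker",rect(W,k))
E
```

```text
L 1260 ((469.3527526855469, 112.11174011230469), (9.845993995666504, 157.5443878173828), 0.4108022153377533) [0.47035629 0.11080257]
[ 0.01977311 -0.9998045   0.47080868  0.10492935]
R 2010 ((655.3703002929688, 91.4786605834961), (6.700383186340332, 110.44691467285156), 0.8002246618270874) [0.6555164 0.0903027]
[ 0.01338092 -0.9999105   0.6555164   0.0903027 ]
front ((562.5137939453125, 38.66203308105469), (165.010498046875, 8.963388442993164), 0.9556047320365906) [0.9998955  0.01445476 0.5756142  0.0389344 ]
plat ((565.3583984375, 119.13484191894531), (160.7379150390625, 185.4386444091797), 88.51663208007812)
plat side ((560.7119750976562, 123.09268188476562), (177.53746032714844, 185.28858947753906), 0.07568792253732681)
fin side ((556.7684936523438, 303.8758850097656), (14.549971580505371, 89.38008880615234), 89.76717376708984) [0.51208126 0.29666449 0.19913024] [0.60146125 0.31133043 0.23317981]
fin top ((556.5581665039062, 303.94244384765625), (88.6734390258789, 13.705373764038086), 1.5682058334350586) 108
shaker ((730.2335815429688, -51.6275634765625), (58.24882507324219, 59.85348129272461), 45.028099060058594)
shaker ((729.8131713867188, -50.38801193237305), (59.85023880004883, 57.55988693237305), 88.16514587402344)
```

Emit:
send_rows(motion=[-2.3, 3.5, 0, 0, 8.5, -2.3, 3.5, 0, 0, 8.5, -2.3, 3.5, 0, 0, 8.5, -2.3, 3.5, 0, 0, 8.5, -2.3, 3.5, 0, 0, 8.5, -2.3, 3.5, 0, 0, 8.5, -2.3, 3.5, 0, 0, 8.5, 0, 0, 0, 0.14, 8.5, 0, 0, 0, 0.14, 8.5, 0, 0, 0, 0.14, 8.5, 0, 0, 0, 0.14, 8.5, 0, 0, 0, 0.14, 8.5])

```text
time: 1.35
eef_pos: [0.5043, -0.2535, 0.2247]
tcp_rot: [0.935, -0.356, -0.005, -0.0]
contact_force: [-0.9, 0.2, 0.0]
opening: 0.997
```

Emit:
send_rows(motion=[0, 0, 0, 0.14, 8.5, 0, 0, 0, 0.14, 8.5, 0, 0, 0, 0.14, 8.5, 0, 0, 0, 0.14, 8.5, 0, 0, 0, 0.12, 8.5, 0, 0, 0, 0, 8.5])

```text
time: 1.95
eef_pos: [0.5028, -0.2526, 0.2221]
tcp_rot: [0.753, -0.658, -0.007, 0.002]
contact_force: [0.3, -0.3, -0.3]
opening: 0.996
```

```bash
cat >> h.py <<'E'
def go(x,y,z,yaw):
    p,r=pose(); M=r.as_matrix(); cy=np.arctan2(M[1,0],M[0,0])
    dl=(M.T@(np.array([x,y,z])-p))*100
    s=-(yaw-cy); s=(s+np.pi/2)%np.pi-np.pi/2
    print("tcp",p.round(4),"yaw",round(cy,3),"tilt",np.round(M[:2,2],4),"| d_cm",dl.round(2),"spin",round(s,3))
HS={"y":(18,34),"g":(45,80),"r":(0,4)}
def lids(name="w",cols="yg",zr=(.035,.065),save=True):
    P=pose(); im,d=cams.read_camera("wrist"); W=cloud("wrist",d,P)
    if save: cv2.imwrite(f"pics/{name}.png",im[:,:,::-1])
    hsv=cv2.cvtColor(im,cv2.COLOR_RGB2HSV)
    for n in cols:
        lo,hi=HS[n]
        m=(hsv[...,0]>=lo)&(hsv[...,0]<=hi)&(hsv[...,1]>130)&(d>0)&(W[...,2]>zr[0])&(W[...,2]<zr[1])
        m=cv2.morphologyEx(m.astype(np.uint8),cv2.MORPH_OPEN,np.ones((3,3)))
        k,l,st,_=cv2.connectedComponentsWithStats(m)
        if k>1:
            j=1+st[1:,4].argmax(); mm=l==j; rc=rect(W,mm); print(n,mm.sum(),np.round(rc[0],1),np.round(rc[1],1),round(rc[2],2),round(np.radians(rc[2]),3),"z",np.median(W[mm][:,2]).round(4))
    return im,d,W
E
python3 - <<'E'
from h import *
lids("w1"); go(.512,-.245,.15,.19-np.pi/2)
E
```

```text
y 7351 [ 513.7 -242.3] [141.8  59.3] 11.17 0.195 z 0.0506
g 5774 [ 531.8 -103.9] [139.7  57.8] 9.97 0.174 z 0.0507
tcp [ 0.5028 -0.2526  0.2221] yaw -1.435 tilt [-0.0126  0.0066] | d_cm [-0.56 -1.1   7.2 ] spin -0.054
```

View pics/w1.png

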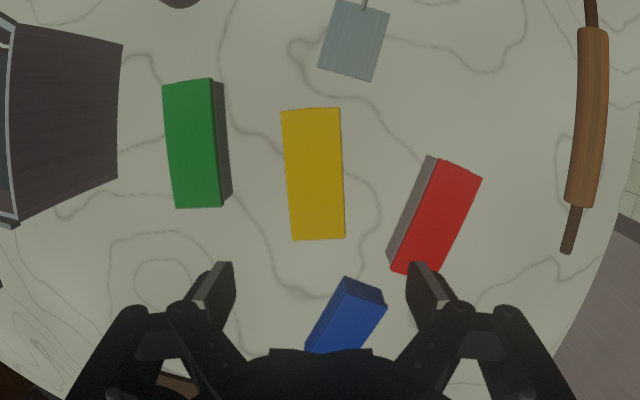

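Emit:
send_rows(motion=[-0.65, -1.2, 2, -0.058, 8.5, 0, 0, 3.5, 0, 8.5, 0, 0, 3, 0, 8.5, 0, 0, 0, 0, 8.5])

```text
time: 2.4
eef_pos: [0.5141, -0.2444, 0.1364]
tcp_rot: [0.776, -0.63, -0.005, 0.001]
contact_force: [-0.9, -0.0, -0.7]
opening: 0.994
```

```bash
python3 - <<'E'
from h import *
go(.513,-.2435,.012,.194-np.pi/2)
E
```

```text
tcp [ 0.5141 -0.2444  0.1364] yaw -1.364 tilt [-0.0091  0.004 ] | d_cm [-4.000e-02 -1.000e-02  1.245e+01] spin 0.013
```

Emit:
send_rows(motion=[0, 0, 3.5, 0.013, 8.5, 0, 0, 3.5, 0, 8.5, 0, 0, 3.0, 0, 8.5, 0, 0, 1.5, 0, 8.5, 0, 0, 0.5, 0, 8.5, 0, 0, 0, 0, 8.5])

```text
time: 3.0
eef_pos: [0.5191, -0.2483, 0.0219]
tcp_rot: [0.775, -0.632, 0.002, 0.001]
contact_force: [-0.2, -0.3, 0.3]
opening: 0.996
```

```bash
python3 - <<'E'
from h import *
go(.513,-.2435,.012,.194-np.pi/2)
E
```

```text
tcp [ 0.5191 -0.2483  0.0219] yaw -1.369 tilt [ 0.0017 -0.0038] | d_cm [-0.6   0.5   0.99] spin 0.008
```

Emit:
send_rows(motion=[-0.6, 0.5, 0.3, 0.008, 8.5, 0, 0, 0.6, 0, 8.5, 0, 0, 0, 0, 8.5])

```text
time: 3.3
eef_pos: [0.5152, -0.2449, 0.0168]
tcp_rot: [0.772, -0.635, 0.006, 0.001]
contact_force: [0.3, 0.4, 0.0]
opening: 0.992
```

```bash
python3 - <<'E'
from h import *
go(.513,-.2435,.012,.194-np.pi/2)
lids("w2",zr=(.03,.07))
E
```

```text
tcp [ 0.5152 -0.2449  0.0168] yaw -1.377 tilt [ 0.0079 -0.0082] | d_cm [-0.19  0.19  0.47] spin 0.0
y 31549 [ 532.9 -238.6] [102.9  60. ] 11.14 0.195 z 0.0506
g 19595 [ 532.  -104.3] [142.2  62.6] 9.52 0.166 z 0.0506
```

View pics/w2.png

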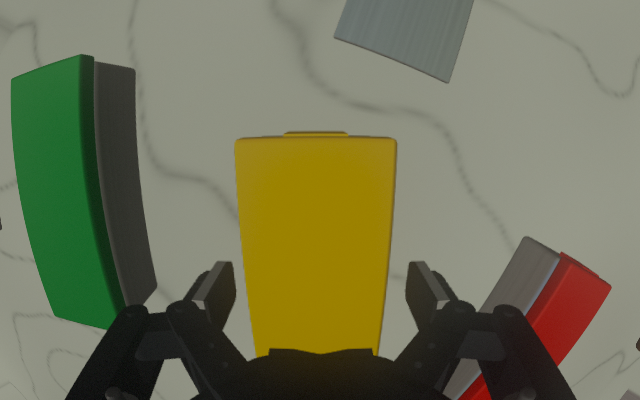

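Emit:
send_rows(motion=[-0.2, 0.2, 0.4, 0, 8.5, 0, 0, 0, 0, 5.5, 0, 0, 0, 0, 5.5, 0, 0, 0, 0, 5.5, 0, 0, 0, 0, 5.5, 0, 0, 0, 0, 5.5], grip_force=60)

```text
time: 3.95
eef_pos: [0.5138, -0.2439, 0.0144]
tcp_rot: [0.772, -0.635, 0.007, 0.0]
contact_force: [-0.2, -0.3, 0.8]
opening: 0.693
```

```bash
python3 - <<'E'
from h import *
go(.513,-.2435,.25,.015-np.pi/2)
E
```

```text
tcp [ 0.5138 -0.2439  0.0144] yaw -1.376 tilt [ 0.0102 -0.0095] | d_cm [  0.21  -0.12 -23.56] spin 0.179
```

Emit:
send_rows(motion=[0, 0, -1, 0, 5.5, 0, 0, -2.5, 0, 5.5, 0, 0, -3, 0, 5.5, 0, 0, -3, 0, 5.5, 0, 0, -3, 0, 5.5, 0, 0, -3, 0, 5.5, 0, 0, -3, 0.05, 5.5, 0, 0, -3, 0.05, 5.5, 0, 0, -2.5, 0.05, 5.5, 0, 0, -1, 0, 5.5, 0, 0, 0, 0, 5.5])

```text
time: 5.05
eef_pos: [0.5038, -0.236, 0.2637]
tcp_rot: [0.721, -0.693, -0.007, 0.002]
contact_force: [1.2, -0.4, -4.1]
opening: 0.692
```

```bash
python3 - <<'E'
from h import *
go(.562,.128,.25,.015-np.pi/2)
lids("w3",cols="y",zr=(.1,.4))
E
```

```text
tcp [ 0.5038 -0.236   0.2637] yaw -1.531 tilt [-0.0135  0.0071] | d_cm [-36.13  -7.3    1.54] spin 0.025
y 36822 [ 525.5 -234.5] [101.   71.7] 1.33 0.023 z 0.2994
```

View pics/w3.png

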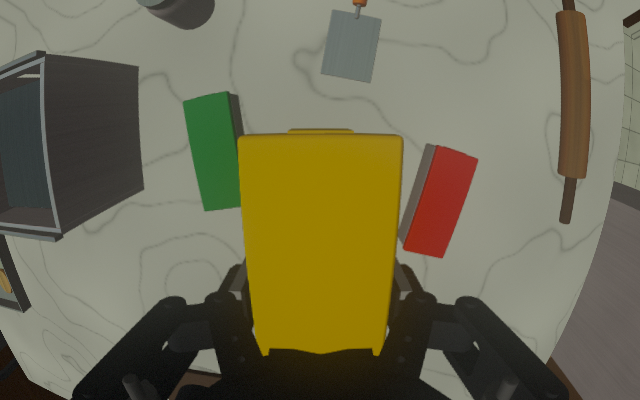

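Emit:
send_rows(motion=[-1.5, -0.3, 0, 0.025, 5.5, -3, -0.6, 0, 0, 5.5, -3.5, -0.7, 0, 0, 5.5, -3.5, -0.7, 0, 0, 5.5, -3.5, -0.7, 0, 0, 5.5, -3.5, -0.7, 0, 0, 5.5, -3.5, -0.7, 0, 0, 5.5, -3.5, -0.7, 0, 0, 5.5, -3.5, -0.7, 0, 0, 5.5, -3, -0.7, 0, 0, 5.5, -2, -0.4, 0, 0, 5.5, 0, 0, 0, 0, 5.5])

```text
time: 6.3
eef_pos: [0.5544, 0.1205, 0.2313]
tcp_rot: [0.713, -0.7, -0.03, 0.016]
contact_force: [-0.2, -0.8, -4.2]
opening: 0.691
```

```bash
python3 - <<'E'
from h import *
go(.562,.128,.25,.015-np.pi/2)
im,d,W=lids("w4",cols="y",zr=(.1,.4))
for c in ["side"]:
    im,d=cams.read_camera(c); cv2.imwrite(f"pics/{c}4.png",im[:,:,::-1])
E
```

```text
tcp [0.5544 0.1205 0.2313] yaw -1.553 tilt [-0.0658  0.0196] | d_cm [-0.78 -0.65 -1.9 ] spin 0.003
y 36913 [549.7 123.6] [156.3 127.2] 1.34 0.023 z 0.2654
```

View pics/w4.png

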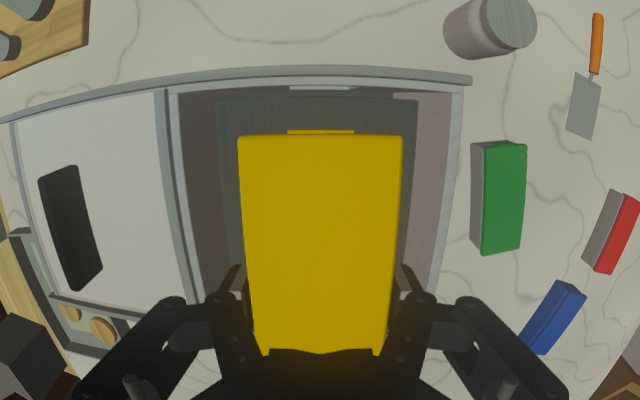

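View pics/side4.png

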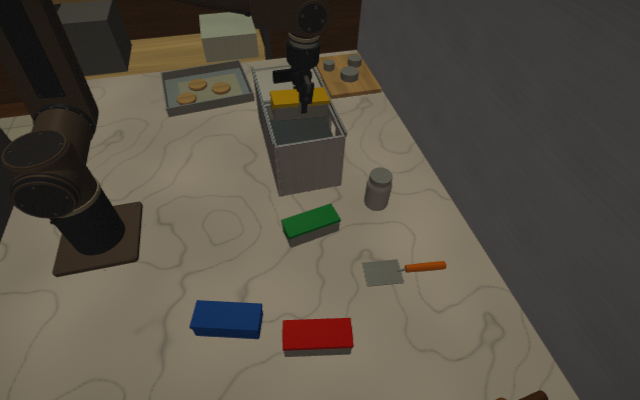

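Emit:
send_rows(motion=[-0.4, -0.3, -1, 0, 5.5, -0.4, -0.3, -1, 0, 5.5])

```text
time: 6.6
eef_pos: [0.5599, 0.1243, 0.2485]
tcp_rot: [0.712, -0.702, -0.032, 0.02]
contact_force: [-0.7, -0.7, -4.1]
opening: 0.69
```

```bash
python3 - <<'E'
from h import *
go(.562,.128,.25,.015-np.pi/2); print(ctrl.get_state()['qpos'])
E
```

```text
tcp [0.5599 0.1243 0.2485] yaw -1.557 tilt [-0.0731  0.0173] | d_cm [-0.37 -0.21 -0.16] spin -0.002
[0.03298579 0.08903118 1.77361436 0.02018204 1.3515597  1.5845952 ]
```

Emit:
send_rows(motion=[0, 0, 0, 0, 5.5, 0, 0, 0, 0, 5.5, 0, 0, 0, 0, 5.5])

```text
time: 6.9
eef_pos: [0.5621, 0.123, 0.252]
tcp_rot: [0.711, -0.702, -0.03, 0.017]
contact_force: [0.5, 0.3, -3.9]
opening: 0.691
```

```bash
python3 - <<'E'
from h import *
go(.562,.128,.25,.015-np.pi/2); print(ctrl.get_state()['qpos'])
E
```

```text
tcp [0.5621 0.123  0.252 ] yaw -1.559 tilt [-0.0671  0.0174] | d_cm [-0.5  -0.01  0.21] spin -0.004
[0.03057126 0.08729453 1.76890069 0.01988147 1.35207872 1.58442277]
```

Emit:
send_rows(motion=[-0.5, 0, 1, 0, 5.5, 0, 0, 1.5, 0, 5.5, 0, 0, 1.5, 0, 5.5, 0, 0, 1, 0, 5.5, 0, 0, 0, 0, 5.5])

```text
time: 7.4
eef_pos: [0.5566, 0.1289, 0.1956]
tcp_rot: [0.711, -0.703, -0.031, 0.019]
contact_force: [-0.8, -0.1, -4.8]
opening: 0.694
```

```bash
python3 - <<'E'
from h import *
go(.562,.128,.164,.015-np.pi/2)
im,d,W=lids("w5",cols="y",zr=(.1,.4))
E
```

```text
tcp [0.5566 0.1289 0.1956] yaw -1.56 tilt [-0.0713  0.0171] | d_cm [ 0.15 -0.76  3.11] spin -0.004
y 37370 [553.1 131.1] [154.3 107.4] 0.82 0.014 z 0.2296
```

View pics/w5.png

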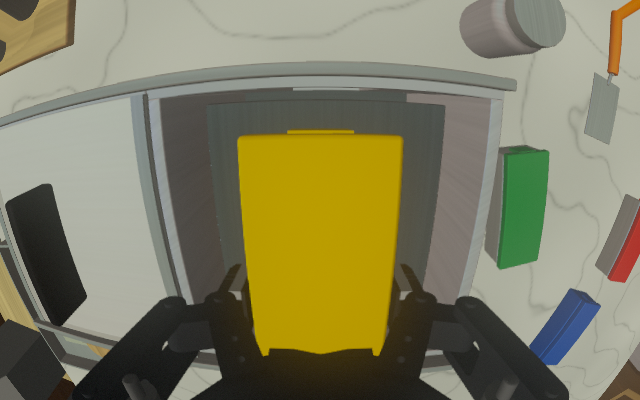

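Emit:
send_rows(motion=[0.1, -0.4, 0.7, 0, 5.5, 0, -0.3, 0.8, 0, 5.5, 0, -0.1, 0.8, 0, 5.5, 0, 0, 0.6, 0, 5.5, 0, 0, 0, 0, 5.5])

```text
time: 7.95
eef_pos: [0.5648, 0.1284, 0.1654]
tcp_rot: [0.711, -0.703, -0.03, 0.018]
contact_force: [-0.6, -0.8, -5.3]
opening: 0.694
```

```bash
python3 - <<'E'
from h import *
go(.562,.128,.164,.015-np.pi/2)
E
```

```text
tcp [0.5648 0.1284 0.1654] yaw -1.56 tilt [-0.0676  0.0173] | d_cm [0.04 0.27 0.16] spin -0.004
```

Emit:
send_rows(motion=[0, 0.1, 0.8, 0, 5.5, 0, 0, 0.8, 0, 5.5, 0, 0, 0.8, 0, 5.5, 0, 0, 0.6, 0, 5.5, 0, 0, 0, 0, 5.5])

```text
time: 8.45
eef_pos: [0.5645, 0.1285, 0.1367]
tcp_rot: [0.711, -0.703, -0.027, 0.015]
contact_force: [0.1, 0.5, -0.8]
opening: 0.692
```

```bash
python3 - <<'E'
from h import *
go(.562,.128,.117,.015-np.pi/2);lids("w6",cols="y",zr=(.1,.4))
E
```

```text
tcp [0.5645 0.1285 0.1367] yaw -1.56 tilt [-0.059   0.0162] | d_cm [0.08 0.13 1.98] spin -0.004
y 37771 [564.5 131.3] [146.6  92.1] 1.57 0.027 z 0.1712
```

View pics/w6.png

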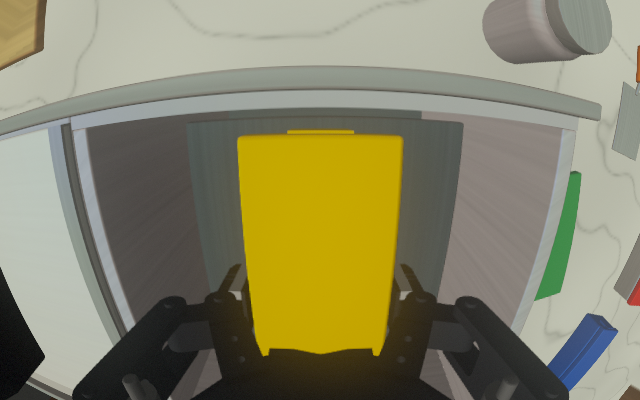

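Emit:
send_rows(motion=[0, 0.1, 0.6, 0, 5.5, 0, 0, 0.5, 0, 5.5, 0, 0, 0.3, 0, 5.5, 0, 0, 0, 0, 5.5, 0, 0, 0, 0, 5.5])

```text
time: 9.0
eef_pos: [0.5645, 0.1286, 0.1244]
tcp_rot: [0.711, -0.703, -0.025, 0.013]
contact_force: [-0.4, -0.6, 0.4]
opening: 0.694
```

```bash
python3 - <<'E'
from h import *
go(.562,.128,.117,.015-np.pi/2)
for i in range(3):
    cams.read_camera("wrist"); print(ctrl.get_state()["contact_force"])
E
```

```text
tcp [0.5645 0.1286 0.1244] yaw -1.56 tilt [-0.0539  0.0158] | d_cm [0.07 0.21 0.75] spin -0.004
[-0.67577444  0.31067533 -0.13725785]
[-0.94285406 -0.37456092 -0.37051534]
[ 0.53501517 -0.74616985 -0.55938611]
```

Emit:
send_rows(motion=[0, 0, 0, 0, 6.6, 0, 0, 0, 0, 7.5, 0, 0, 0, 0, 8.5, 0, 0, 0, 0, 8.5, 0, 0, 0, 0, 8.5, 0, 0, 0, 0, 8.5])

```text
time: 9.75
eef_pos: [0.5639, 0.1294, 0.1247]
tcp_rot: [0.711, -0.703, -0.026, 0.013]
contact_force: [1.1, 0.1, 0.4]
opening: 0.996
```

```bash
python3 - <<'E'
from h import *
go(.562,.128,.117,.015-np.pi/2)
lids("w7",cols="y",zr=(.1,.4))
E
```

```text
tcp [0.5639 0.1294 0.1247] yaw -1.56 tilt [-0.056   0.0176] | d_cm [0.15 0.15 0.77] spin -0.004
y 34440 [556.1 130.1] [158.9  88.5] 1.57 0.027 z 0.1563
```

View pics/w7.png

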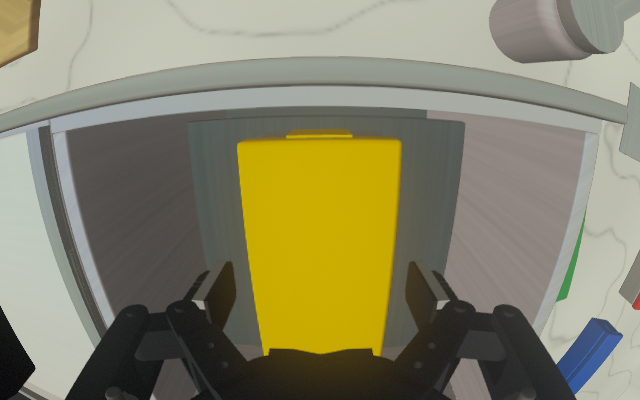

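Emit:
send_rows(motion=[0, 0.1, -1.5, 0, 8.5, 0, 0.1, -3, 0, 8.5, 0, 0.1, -3, 0, 8.5, 0, 0.1, -3, 0, 8.5, 0, 0, -3, 0, 8.5, 0, 0, -2, 0, 8.5, 0, 0, 0, 0, 8.5])

```text
time: 10.5
eef_pos: [0.5684, 0.1264, 0.2917]
tcp_rot: [0.711, -0.703, -0.025, 0.013]
contact_force: [-0.0, 0.5, 0.6]
opening: 0.995
```

```bash
python3 - <<'E'
from h import *
go(.530,-.105,.25,.174-np.pi/2)
im,d,W=lids("w8",cols="yg",zr=(.03,.3))
for c in ["side"]:
    im,d=cams.read_camera(c); W=cloud(c,d);cv2.imwrite(f"pics/{c}8.png",im[:,:,::-1])
    hsv=cv2.cvtColor(im,cv2.COLOR_RGB2HSV)
    m=(hsv[...,0]>=20)&(hsv[...,0]<=32)&(hsv[...,1]>150)&(abs(W[...,2]-.156)<.01); print("side y",rect(W,m),np.median(W[m],0))
E
```

```text
tcp [0.5684 0.1264 0.2917] yaw -1.56 tilt [-0.0537  0.0178] | d_cm [23.17  3.88  3.95] spin -0.163
y 9147 [556.1 130.2] [158.3  71.2] 1.17 0.02 z 0.1562
g 2287 [ 531.7 -102.5] [133.   57.9] 9.68 0.169 z 0.0504
side y ((561.3578491210938, 126.98756408691406), (143.46604919433594, 61.88808059692383), 1.352790117263794) [0.55926978 0.12097621 0.15571553]
```

View pics/w8.png

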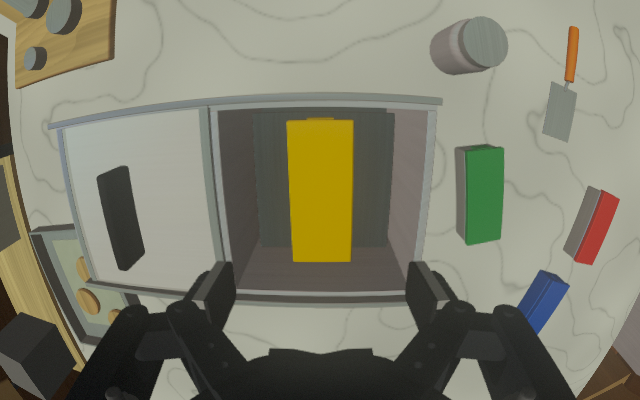

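Emit:
send_rows(motion=[3, 0.5, 0, 0, 8.5, 3, 0.5, 0, 0, 8.5, 3, 0.5, 0, 0, 8.5, 3, 0.5, 0.5, 0, 8.5, 3, 0.5, 0.5, 0, 8.5, 3, 0.5, 0.5, 0, 8.5, 3, 0.5, 1, 0, 8.5, 1.8, 0.3, 1, 0, 8.5, 0, 0, 0, -0.1, 8.5, 0, 0, 0, -0.06, 8.5, 0, 0, 0, 0, 8.5])

```text
time: 11.7
eef_pos: [0.515, -0.1065, 0.2245]
tcp_rot: [0.766, -0.64, -0.048, 0.021]
contact_force: [0.3, 0.5, 0.3]
opening: 0.994
```

```bash
python3 - <<'E'
from h import *
go(.530,-.105,.25,.174-np.pi/2)
im,d,W=lids("w9",cols="g",zr=(.03,.065))
go(.530,-.105,.1,.174-np.pi/2)
E
```

```text
tcp [ 0.515  -0.1065  0.2245] yaw -1.395 tilt [-0.0997  0.0294] | d_cm [-0.01 -1.26 -2.68] spin 0.002
g 6527 [ 532.1 -103.4] [135.9  57.1] 10.09 0.176 z 0.0506
tcp [ 0.515  -0.1063  0.2244] yaw -1.395 tilt [-0.1     0.0295] | d_cm [ 0.71 -2.66 12.22] spin 0.001
```

View pics/w9.png

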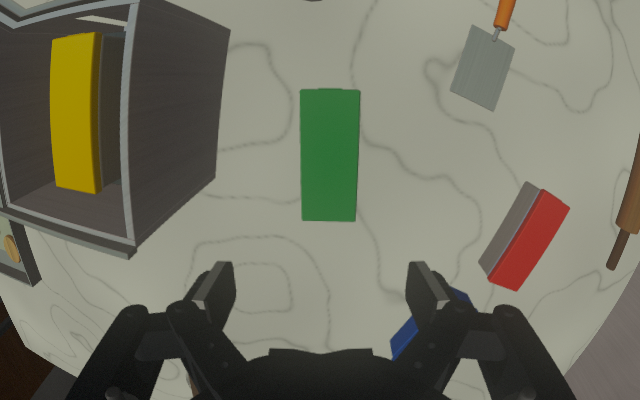

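Emit:
send_rows(motion=[0.2, -0.8, 2, 0, 8.5, 0.2, -0.8, 3, 0, 8.5, 0.1, -0.7, 3, 0, 8.5, 0.1, -0.3, 3, 0, 8.5, 0, 0, 1, 0, 8.5, 0, 0, 0, 0, 8.5])

```text
time: 12.35
eef_pos: [0.5289, -0.102, 0.0964]
tcp_rot: [0.764, -0.643, -0.049, 0.021]
contact_force: [0.0, 0.2, -0.4]
opening: 0.997
```

```bash
python3 - <<'E'
from h import *
go(.528,-.104,.013,.174-np.pi/2)
E
```

```text
tcp [ 0.5289 -0.102   0.0964] yaw -1.401 tilt [-0.1023  0.0303] | d_cm [ 0.58 -0.68  8.3 ] spin -0.004
```

Emit:
send_rows(motion=[0.2, -0.3, 2, 0, 8.5, 0.2, -0.2, 2, 0, 8.5, 0.2, -0.2, 1.5, 0, 8.5, 0, 0, 1, 0, 8.5, 0, 0, 0, 0, 8.5])

```text
time: 12.85
eef_pos: [0.5346, -0.1059, 0.0348]
tcp_rot: [0.764, -0.643, -0.044, 0.02]
contact_force: [0.2, -0.1, -0.1]
opening: 0.994
```

```bash
python3 - <<'E'
from h import *
go(.528,-.104,.013,.174-np.pi/2)
lids("w10",cols="g",zr=(.03,.065))
E
```

```text
tcp [ 0.5346 -0.1059  0.0348] yaw -1.402 tilt [-0.0929  0.0265] | d_cm [-0.21  0.42  2.24] spin -0.005
g 26092 [ 542.4 -101.9] [119.3  59. ] 10.05 0.175 z 0.0506
```

View pics/w10.png

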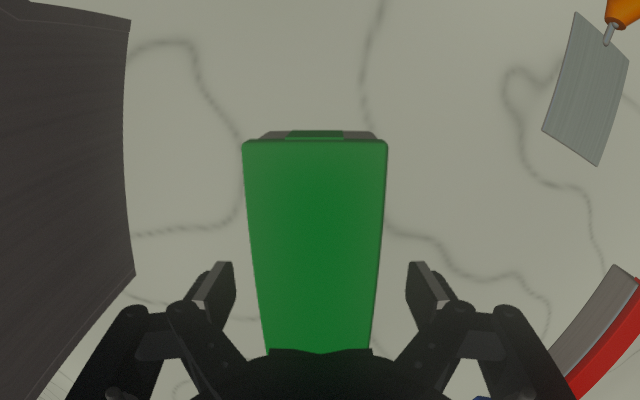

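Emit:
send_rows(motion=[-0.2, 0.4, 0.8, 0, 8.5, 0, 0.1, 0.9, 0, 8.5, 0, 0, 0.4, 0, 8.5, 0, 0, 0, 0, 8.5])

```text
time: 13.3
eef_pos: [0.5292, -0.1049, 0.0163]
tcp_rot: [0.764, -0.643, -0.041, 0.019]
contact_force: [0.0, -0.3, -0.3]
opening: 0.989
```

```bash
python3 - <<'E'
from h import *
go(.528,-.104,.013,.174-np.pi/2)
E
```

```text
tcp [ 0.5292 -0.1049  0.0163] yaw -1.401 tilt [-0.0871  0.0242] | d_cm [-0.1   0.07  0.34] spin -0.004
```

Emit:
send_rows(motion=[-0.1, 0.1, 0.2, 0, 8.5, 0, 0, 0, 0, 5.5, 0, 0, 0, 0, 5.5, 0, 0, 0, 0, 5.5, 0, 0, 0, 0, 5.5, 0, 0, 0, 0, 5.5], grip_force=60)

```text
time: 13.9
eef_pos: [0.5283, -0.1041, 0.0151]
tcp_rot: [0.764, -0.643, -0.041, 0.019]
contact_force: [0.0, 0.2, -0.3]
opening: 0.693
```

```bash
python3 - <<'E'
from h import *
go(.530,-.105,.27,.015-np.pi/2)
E
```

```text
tcp [ 0.5283 -0.1041  0.0151] yaw -1.401 tilt [-0.0862  0.0237] | d_cm [ -0.85   1.91 -25.4 ] spin 0.155
```

Emit:
send_rows(motion=[0, 0.1, -1, 0, 5.5, 0, 0.2, -2.5, 0, 5.5, 0, 0.2, -2.5, 0, 5.5, 0, 0.2, -3, 0, 5.5, 0, 0.2, -3, 0, 5.5, 0, 0.2, -3, 0, 5.5, 0, 0.2, -3, 0.05, 5.5, 0, 0.2, -3, 0.05, 5.5, 0, 0.2, -3, 0.05, 5.5, 0, 0, -1, 0, 5.5, 0, 0, 0, 0, 5.5])

```text
time: 15.0
eef_pos: [0.5267, -0.1106, 0.2689]
tcp_rot: [0.712, -0.7, -0.049, 0.025]
contact_force: [0.0, -0.5, -4.1]
opening: 0.691
```

```bash
python3 - <<'E'
from h import *
go(.562,.127,.265,.018-np.pi/2)
lids("w11",cols="g",zr=(.1,.4))
E
```

```text
tcp [ 0.5267 -0.1106  0.2689] yaw -1.556 tilt [-0.1046  0.0319] | d_cm [-23.68  -3.99   0.77] spin -0.003
g 32631 [ 549.3 -110.4] [104.3  59.7] 1.29 0.023 z 0.3037
```

View pics/w11.png

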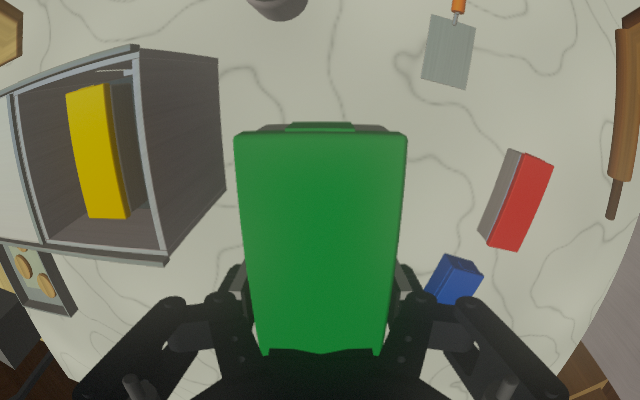

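Emit:
send_rows(motion=[-1.5, -0.3, -0.2, 0, 5.5, -3, -0.5, -0.2, 0, 5.5, -3, -0.5, -0.2, 0, 5.5, -3, -0.5, -0.2, 0, 5.5, -3, -0.5, -0.2, 0, 5.5, -3, -0.5, -0.2, 0, 5.5, -3, -0.5, -0.1, 0, 5.5, -2.5, -0.4, 0, 0, 5.5, -1.2, -0.2, 0, 0, 5.5, 0, 0, 0, 0, 5.5, 0, 0, 0, 0, 5.5])

```text
time: 16.15
eef_pos: [0.5528, 0.1382, 0.26]
tcp_rot: [0.713, -0.697, -0.067, 0.038]
contact_force: [0.1, 0.9, -3.3]
opening: 0.689
```

```bash
python3 - <<'E'
from h import *
go(.560,.127,.265,.018-np.pi/2)
im,d=cams.read_camera("side");cv2.imwrite("pics/side12.png",im[:,:,::-1])
E
```

```text
tcp [0.5528 0.1382 0.26  ] yaw -1.552 tilt [-0.1486  0.0394] | d_cm [ 1.11 -0.61 -0.64] spin 0.001
```

View pics/side12.png

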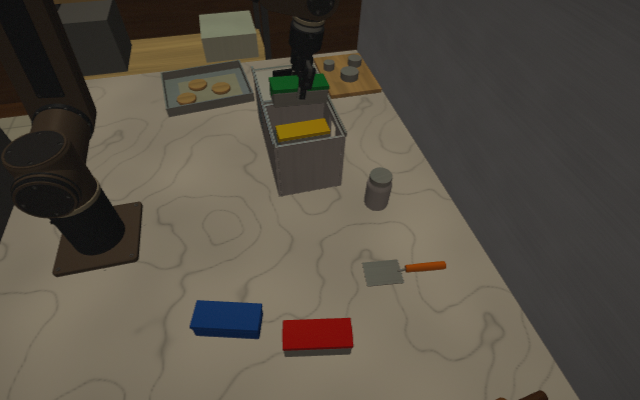

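Emit:
send_rows(motion=[0.5, -0.3, 0, 0, 5.5, 0.5, -0.4, 1, 0, 5.5, 0, -0.3, 1.5, 0, 5.5, 0, -0.2, 1.5, 0, 5.5, 0, -0.2, 1, 0, 5.5, 0, 0, 0, 0, 5.5])

```text
time: 16.8
eef_pos: [0.5594, 0.125, 0.2019]
tcp_rot: [0.71, -0.7, -0.068, 0.039]
contact_force: [0.3, -0.7, -4.1]
opening: 0.694
```

```bash
python3 - <<'E'
from h import *
go(.560,.127,.18,.018-np.pi/2)
im,d=cams.read_camera("side");cv2.imwrite("pics/side13.png",im[80:180,220:380,::-1].repeat(4,0).repeat(4,1))
lids("w13",cols="g",zr=(.1,.4))
E
```

```text
tcp [0.5594 0.125  0.2019] yaw -1.559 tilt [-0.151   0.0394] | d_cm [-0.11 -0.39  2.16] spin -0.006
g 33664 [556.7 146.8] [160.6 104.4] 0.16 0.003 z 0.2356
```

View pics/side13.png

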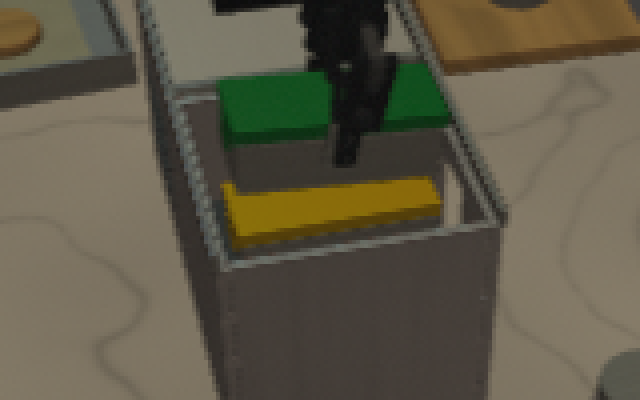

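View pics/w13.png

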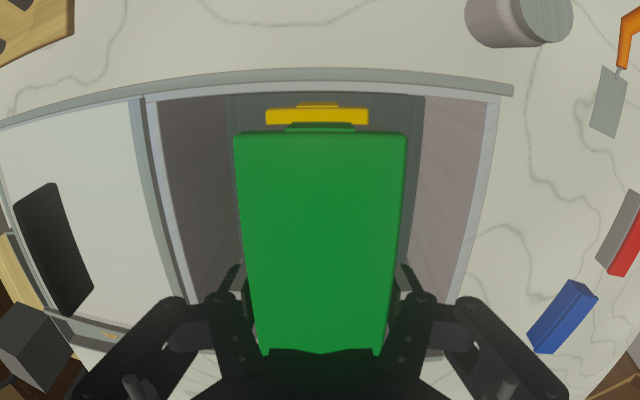

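Emit:
send_rows(motion=[-0.1, -0.1, 0.8, 0, 5.5, 0, -0.1, 0.8, 0, 5.5, 0, -0.1, 0.8, 0, 5.5, 0, -0.1, 0.6, 0, 5.5, 0, 0, 0, 0, 5.5])

```text
time: 17.4
eef_pos: [0.561, 0.1283, 0.1733]
tcp_rot: [0.711, -0.699, -0.065, 0.036]
contact_force: [-0.8, -0.7, -4.2]
opening: 0.695
```

```bash
python3 - <<'E'
from h import *
go(.560,.127,.13,.018-np.pi/2)
E
```

```text
tcp [0.561  0.1283 0.1733] yaw -1.557 tilt [-0.1439  0.0395] | d_cm [ 0.31 -0.52  4.29] spin -0.004
```

Emit:
send_rows(motion=[0.1, -0.1, 0.8, 0, 5.5, 0, -0.1, 0.8, 0, 5.5, 0, -0.1, 0.8, 0, 5.5, 0, -0.1, 0.8, 0, 5.5, 0, 0, 0.3, 0, 5.5, 0, 0, 0, 0, 5.5])

```text
time: 18.0
eef_pos: [0.562, 0.1284, 0.1379]
tcp_rot: [0.711, -0.699, -0.063, 0.035]
contact_force: [-1.2, 0.8, -0.6]
opening: 0.696
```

```bash
python3 - <<'E'
from h import *
go(.560,.127,.125,.018-np.pi/2)
for i in range(2):
    cams.read_camera("wrist"); print(ctrl.get_state()["contact_force"])
im,d=cams.read_camera("side");cv2.imwrite("pics/side14.png",im[80:180,220:380,::-1].repeat(4,0).repeat(4,1))
E
```

```text
tcp [0.562  0.1284 0.1379] yaw -1.557 tilt [-0.1382  0.0384] | d_cm [0.19 0.03 1.3 ] spin -0.004
[-0.83782547 -0.07057211 -1.05772959]
[-1.01038446 -0.30760217  0.67929105]
```

View pics/side14.png

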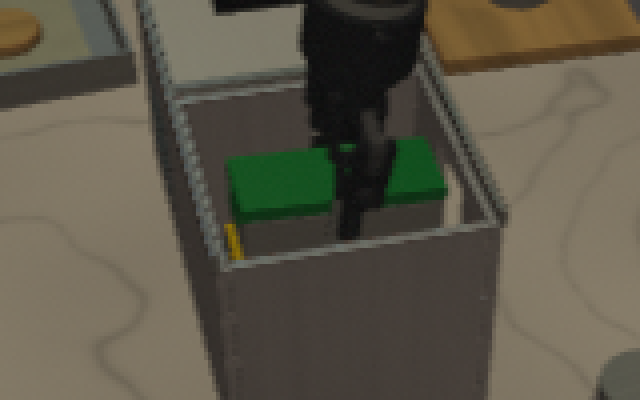

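```bash
python3 - <<'E'
from h import *
im,d=cams.read_camera("side");W=cloud("side",d)
hsv=cv2.cvtColor(im,cv2.COLOR_RGB2HSV)
for n in "gy":
    lo,hi=HS[n]
    m=(hsv[...,0]>=lo)&(hsv[...,0]<=hi)&(hsv[...,1]>110)&(W[...,1]>0)&(abs(W[...,0]-.56)<.1)&(W[...,2]>.1)&(W[...,2]<.2); print(n,m.sum(),rect(W,m),np.median(W[m],0),W[m].min(0),W[m].max(0))
E
```

```text
g 612 ((571.6273193359375, 130.0109405517578), (160.76800537109375, 83.53899383544922), 8.717464447021484) [0.54375811 0.1182321  0.17382921] [0.49292778 0.08527296 0.14149855] [0.6470494  0.18348107 0.19664772]
y 34 ((492.6180114746094, 125.25335693359375), (6.38551664352417, 56.232051849365234), 1.440377950668335) [0.49333639 0.12696262 0.12036277] [0.48938286 0.09722647 0.10908318] [0.49651647 0.1533465  0.15587877]
```

Emit:
send_rows(motion=[0, 0, 0.5, 0, 5.5, 0, 0, 0.4, 0, 5.5, 0, 0, 0, 0, 5.5, 0, 0, 0, 0, 5.5, 0, 0, 0, 0, 6.6, 0, 0, 0, 0, 7.5, 0, 0, 0, 0, 8.5, 0, 0, 0, 0, 8.5, 0, 0, 0, 0, 8.5, 0, 0, 0, 0, 8.5])

```text
time: 19.2
eef_pos: [0.5618, 0.1293, 0.131]
tcp_rot: [0.711, -0.699, -0.062, 0.033]
contact_force: [-0.0, 0.2, -0.5]
opening: 0.993
```

```bash
python3 - <<'E'
from h import *
go(.560,.127,.125,.018-np.pi/2)
lids("w15",cols="g",zr=(.08,.4))
E
```

```text
tcp [0.5618 0.1293 0.131 ] yaw -1.557 tilt [-0.1352  0.0398] | d_cm [0.26 0.11 0.61] spin -0.004
g 32212 [555.2 131.9] [ 70.8 167.4] 83.88 1.464 z 0.1633
```

View pics/w15.png

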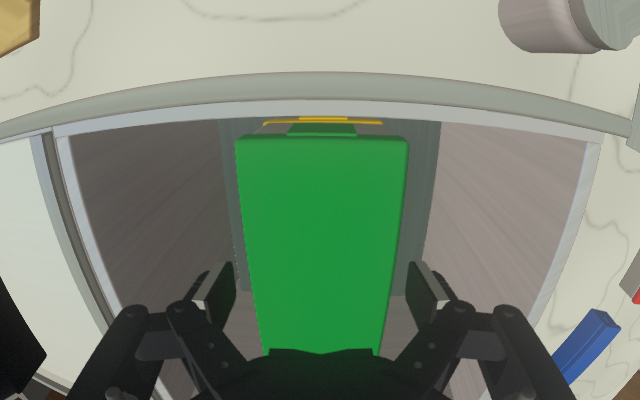

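Emit:
send_rows(motion=[-0.1, 0.2, -1.5, 0, 8.5, -0.1, 0.3, -2.5, 0, 8.5, -0.1, 0.4, -3, 0, 8.5, -0.1, 0.4, -3, 0, 8.5, -0.1, 0.4, -3, 0, 8.5, 0, 0.3, -2.5, 0, 8.5, 0, 0, 0, 0, 8.5])

```text
time: 19.95
eef_pos: [0.5626, 0.128, 0.2995]
tcp_rot: [0.711, -0.699, -0.062, 0.032]
contact_force: [-0.6, -0.3, -0.5]
opening: 0.99
```

```bash
python3 - <<'E'
from h import *
go(.559,.304,.28,.015-np.pi/2)
lids("w16",cols="g",zr=(.08,.4))
im,d=cams.read_camera("side");W=cloud("side",d);cv2.imwrite("pics/side16.png",im[:,:,::-1])
hsv=cv2.cvtColor(im,cv2.COLOR_RGB2HSV)
for n in "gy":
    lo,hi=HS[n]
    m=(hsv[...,0]>=lo)&(hsv[...,0]<=hi)&(hsv[...,1]>110)&(W[...,1]>0)&(abs(W[...,0]-.56)<.1)&(W[...,2]>.1)&(W[...,2]<.2); print(n,m.sum(),rect(W,m),np.median(W[m],0),W[m].min(0),W[m].max(0))
    m&=W[...,2]>.158
    if m.sum()>30: print(rect(W,m))
k=(d>0)&(W[...,2]>.225)&(W[...,2]<.236)&(abs(W[...,0]-.56)<.08)&(W[...,1]>.28)&(W[...,1]<.33); print("fin side",k.sum(),rect(W,k))
E
```

```text
tcp [0.5626 0.128  0.2995] yaw -1.557 tilt [-0.1332  0.0401] | d_cm [-17.51  -0.25   2.68] spin -0.001
g 9176 [565.9 129.2] [141.4  59.6] 0.75 0.013 z 0.1632
g 835 ((569.8247680664062, 131.9529571533203), (156.1082305908203, 74.46588134765625), 1.3195512294769287) [0.56131674 0.12032454 0.1626558 ] [0.49213118 0.09495098 0.12795457] [0.64731621 0.17092335 0.16636031]
((563.504150390625, 125.8563232421875), (62.6164436340332, 142.72239685058594), 89.08251953125)
y 21 ((492.3712158203125, 129.2047882080078), (4.4015092849731445, 50.909423828125), 1.7532185316085815) [0.49262731 0.13079772 0.11362864] [0.49000625 0.10381435 0.1060757 ] [0.49486034 0.15462905 0.14305761]
fin side 110 ((557.2716674804688, 304.7843322753906), (88.31466674804688, 15.954169273376465), 0.8124272227287292)
```

View pics/w16.png

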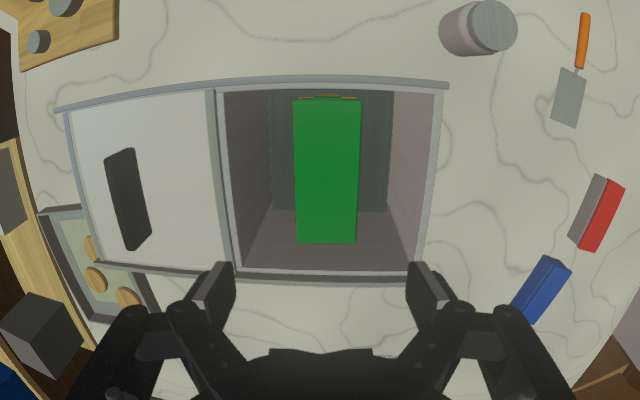

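View pics/side16.png

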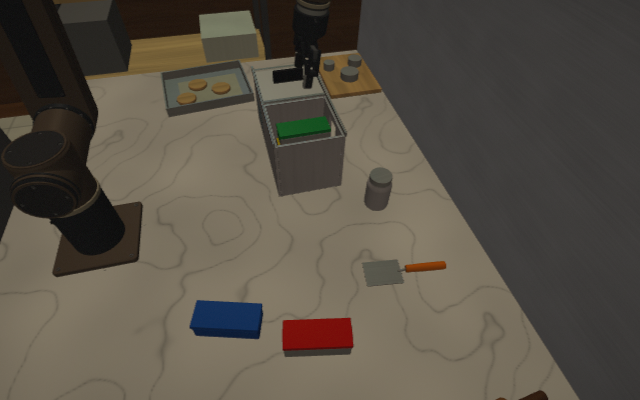

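Emit:
send_rows(motion=[-2, 0, 0, 0, 4, -2.5, 0, 0, 0, 4, -3, 0, 0, 0, 4, -3, 0, 0, 0, 4, -3, 0, 0, 0, 4, -2.5, 0, 0, 0, 4, -1, 0, 0, 0, 4, 0, 0, 0, 0, 4])

```text
time: 20.85
eef_pos: [0.5521, 0.3013, 0.2839]
tcp_rot: [0.709, -0.7, -0.072, 0.048]
contact_force: [0.1, -0.4, 0.2]
opening: 0.467
```

```bash
python3 - <<'E'
from h import *
go(.558,.305,.25,.015-np.pi/2)
im,d,W=lids("w17",cols="g",zr=(.08,.4))
k=(d>0)&(W[...,2]>.226)&(W[...,2]<.24)&(abs(W[...,0]-.56)<.08)&(W[...,1]>.28)&(W[...,1]<.33); print("fin",k.sum(),rect(W,k))
E
```

```text
tcp [0.5521 0.3013 0.2839] yaw -1.561 tilt [-0.1685  0.0329] | d_cm [-0.25 -1.16  3.25] spin -0.005
g 7214 [566.  129.6] [142.1  60.9] 0.72 0.013 z 0.1631
fin 2111 ((560.2745971679688, 308.6156921386719), (89.7759017944336, 11.550959587097168), 0.7171044945716858)
```

View pics/w17.png

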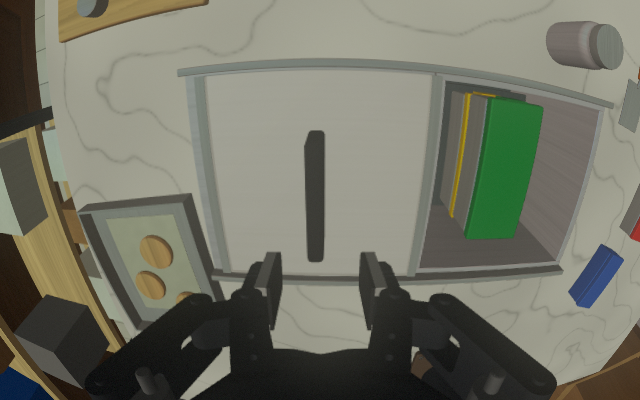

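Emit:
send_rows(motion=[-0.2, -0.4, 1.5, 0, 4, -0.1, -0.4, 2, 0, 4, 0, -0.4, 2, 0, 4, 0, -0.3, 1, 0, 4, 0, 0, 0, 0, 4])

```text
time: 21.4
eef_pos: [0.5563, 0.3004, 0.2103]
tcp_rot: [0.706, -0.702, -0.072, 0.05]
contact_force: [0.1, -0.2, 0.3]
opening: 0.467
```

```bash
python3 - <<'E'
from h import *
go(.556,.307,.207,.015-np.pi/2)
lids("w18",cols="g",zr=(.08,.4))
E
```

```text
tcp [0.5563 0.3004 0.2103] yaw -1.568 tilt [-0.1717  0.0309] | d_cm [-0.65 -0.03  0.35] spin -0.012
g 9797 [565.7 129.9] [142.8  60.9] 0.72 0.013 z 0.1631
```

View pics/w18.png

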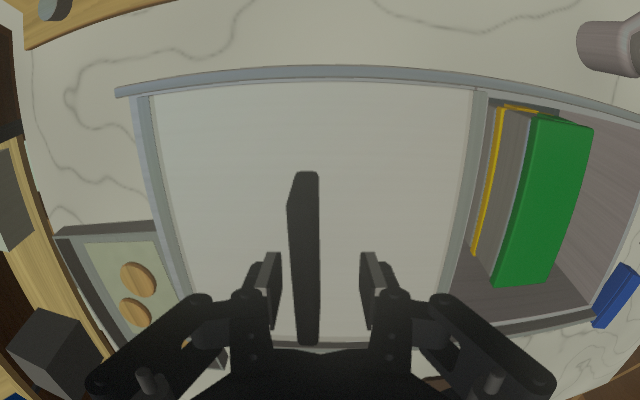

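Emit:
send_rows(motion=[0, 0, 0.3, 0, 4, 1, 0, 0.1, 0, 4, 1.5, 0, 0.1, 0, 4, 2, 0, 0.1, 0, 4, 2, 0, 0.1, 0, 4, 2, 0, 0.1, 0, 4, 2, 0, 0, 0, 4])

```text
time: 22.15
eef_pos: [0.5582, 0.195, 0.2074]
tcp_rot: [0.708, -0.702, -0.072, 0.04]
contact_force: [0.8, 3.2, -2.6]
opening: 0.469
```

```bash
python3 - <<'E'
from h import *
go(.560,.114,.208,.015-np.pi/2)
lids("w19",cols="g",zr=(.08,.4))
E
```

```text
tcp [0.5582 0.195  0.2074] yaw -1.565 tilt [-0.1569  0.0446] | d_cm [ 8.09 -0.07 -0.44] spin -0.01
g 510 [600.3 102. ] [71.  5.] 0.49 0.009 z 0.1632
```

View pics/w19.png

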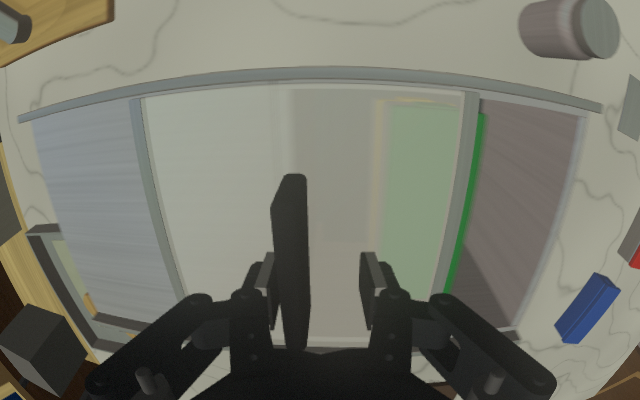

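Emit:
send_rows(motion=[1, 0, -0.2, 0, 4, 2, 0, 0, 0, 4, 2, 0, 0, 0, 4, 1.2, 0, 0, 0, 4, 0.6, 0, 0, 0, 4, 0.3, 0, 0, 0, 4])

```text
time: 22.8
eef_pos: [0.5595, 0.1181, 0.2092]
tcp_rot: [0.707, -0.703, -0.071, 0.037]
contact_force: [-0.6, 1.4, 0.7]
opening: 0.465
```

```bash
python3 - <<'E'
from h import *
go(.560,.114,.208,.015-np.pi/2)
im,d,W=lids("w20",cols="g",zr=(.08,.4))
k=(d>0)&(W[...,2]>.226)&(W[...,2]<.24)&(abs(W[...,0]-.56)<.08)&(abs(W[...,1]-.13)<.05); print("fin",k.sum(),rect(W,k))
im,d=cams.read_camera("side");cv2.imwrite("pics/side20.png",im[40:200,200:400,::-1].repeat(3,0).repeat(3,1))
E
```

```text
tcp [0.5595 0.1181 0.2092] yaw -1.568 tilt [-0.1524  0.047 ] | d_cm [ 0.42 -0.07  0.1 ] spin -0.013
fin 5098 ((561.7479858398438, 131.26043701171875), (64.05311584472656, 74.96632385253906), 52.27955627441406)
```

View pics/w20.png

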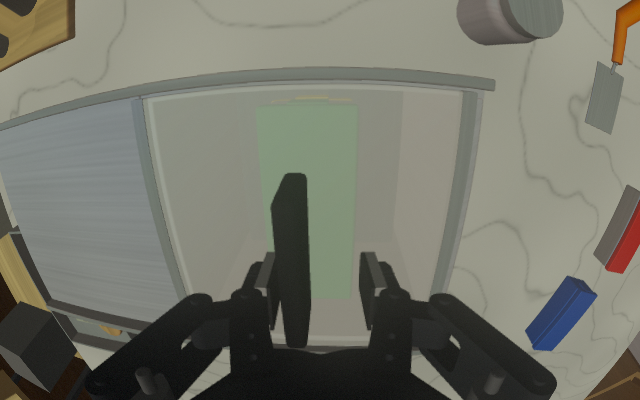

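View pics/side20.png

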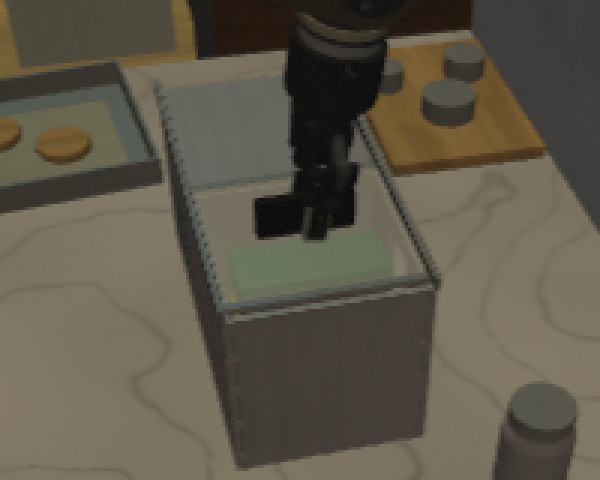

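Emit:
send_rows(motion=[0.3, 0, 0, 0, 4, 0.3, 0, 0, 0, 4, 0.3, 0, 0, 0, 4])

```text
time: 23.2
eef_pos: [0.5595, 0.1135, 0.209]
tcp_rot: [0.708, -0.702, -0.074, 0.034]
contact_force: [0.3, 13.3, -0.2]
opening: 0.468
```

Emit:
send_rows(motion=[0.3, 0, 0, 0, 4, 0.3, 0, 0, 0, 4])

```text
time: 23.4
eef_pos: [0.5596, 0.1139, 0.2087]
tcp_rot: [0.708, -0.701, -0.078, 0.028]
contact_force: [0.2, 8.1, -0.4]
opening: 0.464
```

Emit:
send_rows(motion=[0.4, 0, 0, 0, 4, 0.4, 0, 0, 0, 4])

```text
time: 23.6
eef_pos: [0.5596, 0.1142, 0.2084]
tcp_rot: [0.708, -0.701, -0.084, 0.021]
contact_force: [1.5, 11.1, 0.4]
opening: 0.467
```

Emit:
send_rows(motion=[-0.6, 0, 0, 0, 4, -0.6, 0, 0, 0, 4, 0, 0, 0, 0, 4])

```text
time: 23.9
eef_pos: [0.5594, 0.1269, 0.2093]
tcp_rot: [0.709, -0.7, -0.083, 0.022]
contact_force: [-0.5, -0.3, -0.3]
opening: 0.47
```

```bash
python3 - <<'E'
from h import *
go(.560,.128,.3,.015-np.pi/2)
lids("w21",cols="g",zr=(.08,.4))
E
```

```text
tcp [0.5594 0.1269 0.2093] yaw -1.565 tilt [-0.1495  0.0852] | d_cm [-0.89  1.28 -8.94] spin -0.009
```

View pics/w21.png

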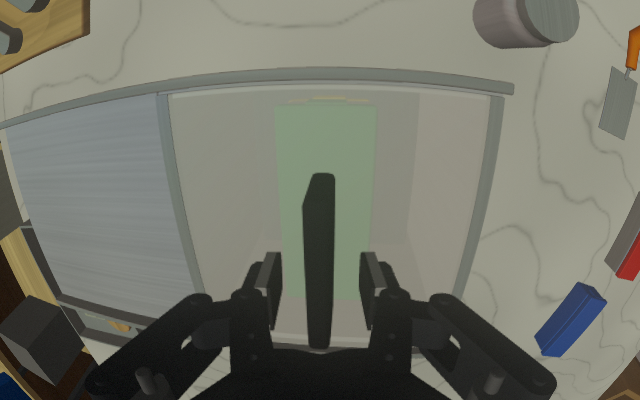

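Fin is centred between the fingers and touching neither. I'll rise straight up and check.

Emit:
send_rows(motion=[-0.1, 0.2, -1.5, 0, 4, -0.2, 0.3, -2, 0, 4, -0.2, 0.3, -2.5, 0, 4, -0.2, 0.3, -2.5, 0, 4, -0.2, 0.3, -2, 0, 4, 0, 0, 0, 0, 4])

```text
time: 24.55
eef_pos: [0.5616, 0.1237, 0.3243]
tcp_rot: [0.708, -0.701, -0.081, 0.023]
contact_force: [0.5, -0.3, 0.8]
opening: 0.471
```

Emit:
send_rows(motion=[0, -3, 0, 0, 4, 0, -3, 0, 0, 4, 0, -3, 0, 0, 4, 0, -3, 0, 0, 4, 0, 0, 0, 0, 4])

```text
time: 25.05
eef_pos: [0.6831, 0.1235, 0.3054]
tcp_rot: [0.707, -0.702, -0.081, 0.024]
contact_force: [0.8, -0.5, -1.1]
opening: 0.468
```

```bash
python3 - <<'E'
from h import *
go(.560,.128,.3,.015-np.pi/2)
for c in ["side","scene"]:
    im,d=cams.read_camera(c);W=cloud(c,d);cv2.imwrite(f"pics/{c}22.png",im[:,:,::-1])
    k=(d>0)&(W[...,2]>.225)&(W[...,2]<.236)&(abs(W[...,0]-.56)<.06)&(abs(W[...,1]-.13)<.03); print(c,"fin",k.sum(),rect(W,k) if k.sum()>5 else 0)
E
```

```text
tcp [0.6831 0.1235 0.3054] yaw -1.569 tilt [-0.1476  0.0794] | d_cm [-0.42 12.09  2.39] spin -0.013
side fin 139 ((559.8587036132812, 124.73705291748047), (89.98221588134766, 15.074190139770508), 1.1506026983261108)
scene fin 99 ((560.0315551757812, 125.38481140136719), (88.91121673583984, 14.444928169250488), 0.09636270999908447)
```

View pics/side22.png

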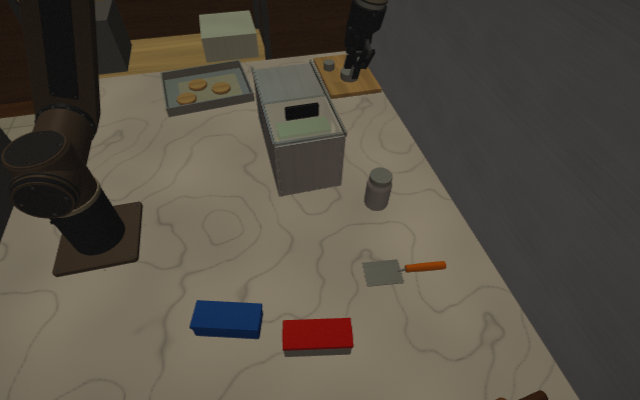

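View pics/scene22.png

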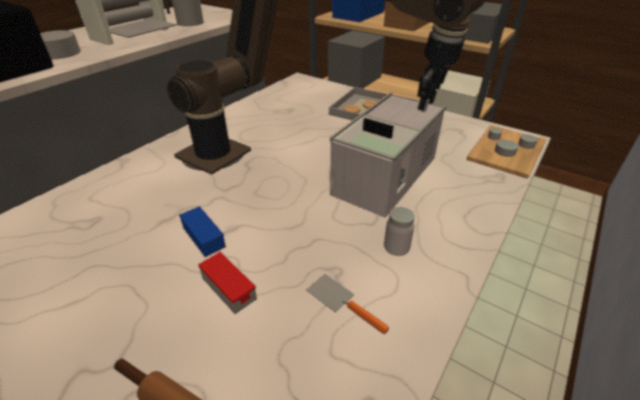

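```bash
python3 - <<'E'
from plant import workorder
print(workorder.sign_off())
E
```

```text
the job is handed in; nothing more can be done
None
```

I loaded the yellow box onto the sprung platform, set the green box on top of it, and pushed the clear cover shut to its stop. The job was handed in at about 25 s; the sign-off reports no verdict.

**Yellow box:** It settled about 1 mm from the well's middle, with the platform sunk about 39 mm.

**Green box:** It sits about 3 mm from the yellow one by the side camera (wrist view 4–6 mm) and is square to within 0.02 rad. Its lid is about 22 mm below the mouth, so the platform is sunk about 82 mm.

**Setting down:** Both boxes were lowered until the wrist force was close to zero, and only then released.

**Cover:** I pushed it by its fin with the fingers straddling it. The fin stopped moving under 8–13 N, after about 180 mm of travel. It now stands within about 3 mm of the well's middle.

**Bystanders:** The red box, shaker and scraper look unmoved in the last pictures. I compared these by eye only and did not measure them again.

**Checks that disagreed:**
- Over the moves the tool drifted up to about 0.17 rad out of vertical. The boxes were carried with up to about 0.065 rad of tilt and levelled as they were set down.
- The cameras differed from each other by 2–4 mm on position.

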